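# Square up a blank in the drilling jig

## Task

Push the wooden desk-tidy blank along the jig's board, without ever lifting or tipping it, until its long side is flush against the aluminium fence and its end is flush against the raised oblong steel end stop (not towards the flat round plate at the fence's other end), ready for its next hole. Leave the disc, tin, mallet and screwdriver where they are, and finish with the robot clear of everything.

Things in the scene. Friction and masses are not known exactly. Their poses are not given: they have to be found in the camera images.
- jig: fixed drilling jig: dark board 300 (x) x 440 (y) x 12 mm, up to 0.25 rad askew. Origin: centre of its underside, on the bench. Aluminium fence along jig y at the side far from the robot (+x), 25 mm thick, 420 mm long, centred on y = 0; its face to the blank is at jig x = +115 mm, top 34 mm above the bench (bolts 38). Board top 12 mm above the bench.
- stop: raised end stop, fixed on the board: steel block 90 (jig x) x 30 (jig y) x 30 mm, bolt heads 4 mm on top. Origin: centre of its underside, on the board; axes as the jig's. It stands at jig x = +65 mm, y = +170 or -170 mm (either end of the fence: read which). The face that the blank's end meets is 15 mm from its origin, towards the jig's middle.
- plate: flat round steel plate, 38 mm across and 4 mm thick, fixed on the board at the other end of the fence: the stop's unused seat, nothing to push against. Origin: centre of its underside; its bolt head reaches 18 mm above the bench.
- blank: the work: loose light-wood block 100 (its x) x 140 (its y) x 40 mm, 0.2 to 0.4 kg, two 24 mm holes in its top. Origin: centre of its underside, on the board. Starts mid-board, 65 to 95 mm short of the fence, up to 0.35 rad askew; its +x long side goes to the fence. Seated: origin at jig x = +65 mm, 85 mm from the stop's origin along jig y. A few newtons slide it.
- disc: bystander: loose light-wood disc 60 mm across, 25 mm high, standing on the board near one of the corners nearest the robot. Origin at the centre of its underside.
- tin: bystander: loose steel tin 54 mm across, 45 mm high, on the board near the other of those corners. Origin at the centre of its underside.
- mallet: bystander: rubber mallet lying on the bench just beyond the jig board's +y end; handle along its x, head (52 mm across, 85 mm long) at +x = 100 mm. 250 mm long. Origin at bench height under its handle.
- screwdriver: bystander: screwdriver lying on the bench just beyond the jig board's -y end, along its x, 200 mm long, 26 mm high. Origin at bench height under its middle.
Not all that is in view belongs to the job. Several things have the shape of the blank; the one meant has the colours described above.

How it is judged:
By the outcome, as a careful person would: the job done as asked, in the order asked, and still so for the second after the job is handed in, with the robot touching nothing.
It also fails if it takes over 51 s, if anything falls off the work surface, if the arm or the gripper's body presses on something with over 40 N, if the wrist force passes 120 N, or if a joint passes its speed limit or range.

## Robot

A 7-joint arm with a two-finger parallel gripper is mounted at the origin on the work surface. World frame = base frame: x ahead of the robot, y to its left, z up, the work surface at z = 0. Lengths are in mm, angles in rad, forces in N, time in s.
With the tool pointing down it reaches from about 425 to 875 mm from the base axis. Payload 8.4 kg.
Tool frame: the origin (TCP) lies at the very end of the fingers, on their centre line; the grasp point (between the pads) lies ctrl.tcp_to_grasp behind it (ctrl.tcp_to_grasp is the distance from the TCP to the grasp point, in mm); z points along the fingers, y is the line along which they close (so a half turn about z gives the same grasp; the last joint's range is limited). The gripper opens to 85 mm and grips with 20 to 120 N. Pads are 22 mm wide; open, the fingers measure 114 mm over their backs; the gripper's body (76 mm by 85 mm) begins 54 mm behind the grasp point. The pads swing forward as they close: fully open they stand 13 mm farther back than shut.
Start: joints at [-1.25, 0.333, 0.04, 1.465, -0.013, 1.343, -0.059], TCP at [264.923, 593.53, 197.508] pointing down, gripper open.
Joint ranges: [-2.58, 2.58], [-0.38, 2.09], [-1.3, 1.39], [0.25, 2.4], [-1.5, 4.64], [0.08, 2.09], [-2.65, 2.65]. Speed limits (rad/s): [2.22, 2.22, 2.79, 2.79, 3.14, 3.14, 3.14].

## Interface

Orientations are given as a unit quaternion [x, y, z, w].
In Python, from workcell import ctrl gives the robot as it stands. The module is installed in compiled form; this text tells all that it offers.
- The arm moves only by the tool carry_out, never from a script. Its argument "deltas" is text: rows parted by semicolons, each of 7 numbers parted by spaces: the shift along the tool's x, y, z in m, then the turn, a rotation vector about the tool's x, y, z in degrees, then the gripper command: -1 is shut, 1 is fully open, values between are in proportion. A call has 1 to 20 rows; each row shifts and turns the commanded pose from where the row before left it, along the tool's axes as they then stand; what a row does not reach is not made up. A row lasts 1/8 s, in which the tool goes at most 62.5 mm and 10.7 degrees, less where a joint would pass 70% of its speed; a pose out of reach is approached as far as the arm can. A call with a gripper value outside its range is refused whole. The fingers move at their own pace and stop on an object; "squeeze" is the grip in N (left out, the last holds). Time passes only in rows, so rows that do not move let the fingers close. It gives the time, the measured TCP pose, the force, the opening and the grip force at its end, in the units of the state.
- ctrl.get_obs(): the state, without advancing time (a new reading comes with each control period).
- ctrl.capture(name): name is "scene" or "top" or "wrist"; returns a dict with "image" (480x640x3 uint8, red, green, blue), "K" (3x3 intrinsics, pixels), "dist" ([k1, k2, p1, p2, k3] as OpenCV has them; the pictures are not rectified), "position" and "attitude" of the camera in the world. Camera axes: x right, y down, z forward; pixel columns grow to the right and rows downward; lengths in mm; the calibration is good to about 2 mm. A picture is of the moment at which its call begins. There is no depth.
- ctrl.hand_in(): hands the job in; it is judged then, once.
Trained networks look in a picture, given as the dict that the camera call returned (one of the last four; its "shot" number tells which), for a name from the list of things; names that differ only in an ending like _2 or _b are one class to them, and where a whole thing is asked for, a point or a joint stands for the part that bears it (a point fixed in the world has none). Each returns a list of dicts, best first, with "confidence" (0 to 1); they miss things now and then, are a little off and sometimes report something else, mostly with a low value. They report only what shows in the picture. A call takes as long as a camera call. They do not tell look-alikes from the thing itself.
- ctrl.search_frame(picture, target): "box" ([left, top, right, bottom] in pixels, round what is visible of it).
The state is a dict: "time_s": time; "q": joint angles; "qd": joint speeds; "tau": joint torques, N m; "tool_pos": TCP position; "tool_rot": TCP orientation; "ft_force": force on the tool from outside, world axes, zero at the start; "torque": the same for the moment, N m; "gripper_width": opening from 0.0 (shut) to 1.0 (fully open); "gripper_force": force on a finger pad.
Only numpy, scipy, OpenCV 4.12 (cv2) and the standard library are available. Lean on these libraries where they do the work, as an engineer would, in place of code of your own. Each camera call takes 0.05 s, during which the arm holds its last target. There are 200 camera calls.

## Working session

There is one attempt and no reset: what is moved stays moved. The work goes in short steps, Python scripts to look and compute and a tool call to move; the robot and the scene stay as the last step left them, time stands still between calls to the robot, and variables do not carry over. Pictures are saved under pics/ and viewed, at most 10 in all, crops included, and the job is handed in when it is done.

Besides the shell and the picture viewer there is one more tool, called after "Request:" by a JSON object that holds its "method" and its "body", one argument or row to a line. carry_out: Moves the arm, as the interface text tells. Its arguments: {"type":"object","properties":{"deltas":{"type":"string"},"squeeze":{"type":"number"}},"required":["deltas"]}

```bash
mkdir -p pics
python3 - <<'E'
from workcell import ctrl
import cv2,json
for n in ("top","scene"):
    p=ctrl.capture(n); cv2.imwrite(f"pics/{n}0.png",p["image"][:,:,::-1])
    print(n,p["K"],p["dist"],p["position"],p["attitude"])
    for t in ("jig","stop","plate","blank","disc","tin","mallet","screwdriver"):
        print(t,[(([round(v) for v in d["box"]]),round(d["confidence"],2)) for d in ctrl.search_frame(p,t)][:4])
o=ctrl.get_obs();print(o["tool_pos"],o["tool_rot"],ctrl.tcp_to_grasp,o["time_s"])
E
```

```text
top [[606.10554076   0.         323.99496704]
 [  0.         606.10554076 237.46123541]
 [  0.           0.           1.        ]] [-0.1762792  0.         0.         0.         0.       ] [ 324.22725883   20.42260011 1479.50919276] [ 0.71481406 -0.6965601   0.04230606 -0.04533313]
jig [([222, 155, 420, 301], 0.83)]
stop [([238, 191, 258, 229], 0.63)]
plate [([376, 180, 390, 197], 0.45)]
blank [([139, 122, 206, 177], 0.96), ([296, 193, 364, 256], 0.78), ([444, 300, 517, 371], 0.77), ([448, 188, 468, 268], 0.18)]
disc [([389, 246, 416, 272], 0.59)]
tin [([244, 271, 267, 293], 0.95)]
mallet [([178, 208, 215, 319], 0.62)]
screwdriver [([444, 184, 466, 266], 0.55)]
scene [[540.23232639   0.         315.62829868]
 [  0.         540.23232639 247.18037882]
 [  0.           0.           1.        ]] [0.03890163 0.         0.         0.         0.        ] [1243.75973965 -400.64879557  706.22328314] [ 0.78051384  0.44261448 -0.22596282 -0.37925107]
jig [([200, 203, 462, 369], 0.77), ([391, 222, 437, 255], 0.33)]
stop [([389, 221, 435, 255], 0.59)]
plate [([274, 316, 295, 332], 0.5)]
blank [([280, 231, 360, 302], 0.79), ([55, 228, 150, 288], 0.72), ([500, 220, 581, 285], 0.7)]
disc [([208, 258, 240, 288], 0.8)]
tin [([344, 192, 369, 214], 0.84), ([389, 223, 435, 255], 0.48)]
mallet [([377, 174, 472, 232], 0.83), ([207, 260, 238, 290], 0.18)]
screwdriver [([140, 301, 202, 366], 0.77)]
[264.91526927 593.53488313 197.52254062] [ 2.08371216e-01  9.78049813e-01 -7.21390001e-06 -5.83605281e-06] 18.700000000000003 0.9
```

View pics/top0.png

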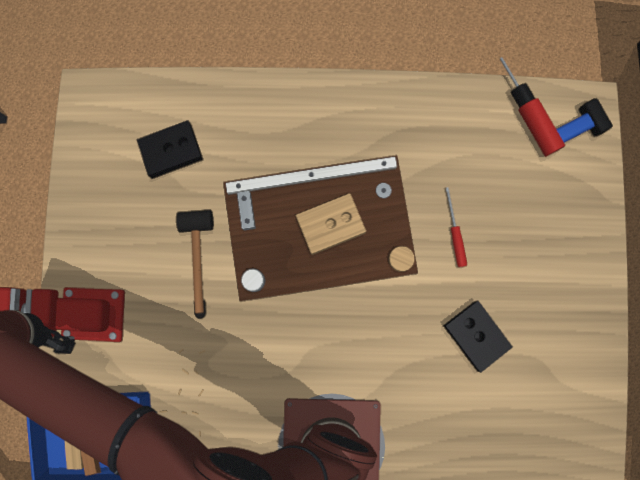

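View pics/scene0.png

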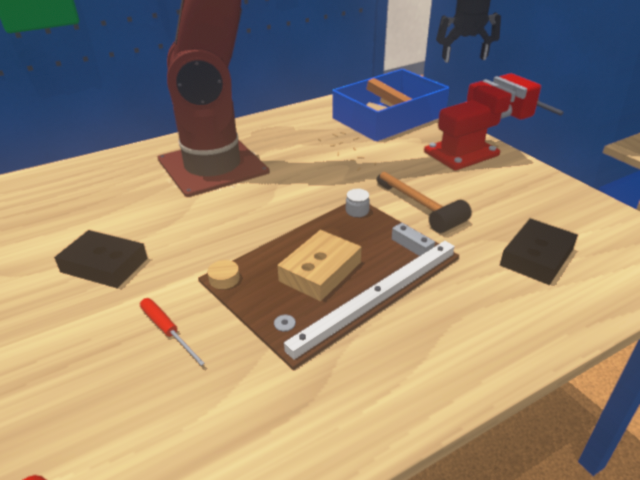

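The top view shows the light-wood blank at about (331,223), with the stop at the fence's left end (245,210) and the plate at the right end (384,190). The tin is at (252,280) and the disc at (402,259). The scene view agrees. The dark blocks are decoys.

```bash
cat > h.py <<'E'
import numpy as np,cv2
from scipy.spatial.transform import Rotation as R
from workcell import ctrl
def toplane(p,uv,z):
    n=cv2.undistortPoints(np.array(uv,float).reshape(-1,1,2),p["K"],p["dist"]).reshape(-1,2)
    d=np.c_[n,np.ones(len(n))]@R.from_quat(p["attitude"]).as_matrix().T
    c=np.array(p["position"]); return (c+d*((z-c[2])/d[:,2])[:,None])[:,:2]
def proj(p,X):
    M=R.from_quat(p["attitude"]).as_matrix().T
    rv=cv2.Rodrigues(M)[0]; t=-M@np.array(p["position"])
    return cv2.projectPoints(np.array(X,float).reshape(-1,1,3),rv,t,np.array(p["K"]),np.array(p["dist"]))[0].reshape(-1,2)
def togo(target,yaw_y):
    """shift in tool axes (m) and turn (deg) to target; yaw_y: world direction of tool y, nearest of half-turns"""
    o=ctrl.get_obs(); r=R.from_quat(o["tool_rot"]); best=None
    for a in (yaw_y,yaw_y+np.pi):
        y=np.array([np.cos(a),np.sin(a),0]); z=np.array([0,0,-1.]); g=R.from_matrix(np.c_[np.cross(y,z),y,z])
        t=(r.inv()*g).as_rotvec(degrees=True)
        if best is None or abs(t).max()<abs(best).max(): best=t
    return r.inv().apply(np.array(target)-o["tool_pos"])/1000,best
E
python3 - <<'E'
from h import *
p=ctrl.capture("top")
c=toplane(p,[(224,183),(397,156),(418,273),(239,300)],12)
print(c.round(),c.mean(0),np.linalg.norm(c-np.roll(c,-1,0),axis=1))
d=(c[0]-c[1])+(c[3]-c[2]); print("jig yaw",np.arctan2(d[1],d[0])-np.pi/2)
for n,uv,z in (("stop",(245.5,210),42),("plate",(384,190),16),("holes",(331,223),52),("hole2",(346,216),52),("disc",(402,258),37),("tin",(252,280),57)): print(n,toplane(p,[uv],z).round())
# jig centre, above the blank
for t in ([300,520,300],): print(togo(t,0))
o=ctrl.get_obs();print(R.from_quat(o["tool_rot"]).as_matrix().round(2))
E
```

```text
[[ 637.  281.]
 [ 717. -148.]
 [ 426. -202.]
 [ 349.  231.]] [532.13060629  40.62948746] [436.02068844 295.69889037 439.54274034 292.17802202]
jig yaw 0.17940928429307967
stop [[565. 220.]]
plate [[ 628. -116.]]
holes [[537.  13.]]
hole2 [[555. -22.]]
disc [[ 459. -159.]]
tin [[396. 196.]]
(array([-0.06199438, -0.0528522 , -0.10250297]), array([-2.86512714e-03,  2.96764120e-03,  6.59452944e+01]))
[[-0.91  0.41 -0.  ]
 [ 0.41  0.91 -0.  ]
 [-0.   -0.   -1.  ]]
```

Request:
{"method": "carry_out", "body": {
  "deltas": "-0.0295 -0.030 -0.0073 0 0 0 1;-0.0295 -0.030 -0.0073 0 0 0 1;-0.0295 -0.030 -0.0073 0 0 0 1;-0.0295 -0.030 -0.0073 0 0 0 1;-0.0295 -0.030 -0.0073 0 0 0 1;-0.0295 -0.030 -0.0073 0 0 0 1;-0.0295 -0.030 -0.0073 0 0 0 1;-0.0295 -0.030 -0.0073 0 0 0 1;-0.0295 -0.030 -0.0073 0 0 0 1;-0.0295 -0.030 -0.0073 0 0 0 1;-0.0295 -0.030 -0.0073 0 0 0 1;-0.0295 -0.030 -0.0073 0 0 0 1;-0.0295 -0.030 -0.0073 0 0 0 1;-0.0295 -0.030 -0.0073 0 0 0 1;0 0 0 0 0 -8.6 1;0 0 0 0 0 -8.6 1;0 0 0 0 0 -8.6 1;0 0 0 0 0 -8.5 1;0 0 0 0 0 0 1"
}}

```text
time_s: 3.32
tool_pos: [470.8, 41.7, 299.9]
tool_rot: [-0.089, 0.996, 0.0, 0.0]
ft_force: [-0.2, -0.5, -0.4]
gripper_width: 1.001
gripper_force: 0.0
```

Run:
```python
from h import *
p=ctrl.capture("wrist"); cv2.imwrite("pics/w1.png",p["image"][:,:,::-1])
print(p["position"],R.from_quat(p["attitude"]).as_matrix().round(2))
t=ctrl.capture("top"); cv2.imwrite("pics/t1.png",t["image"][:,:,::-1])
for n in ("blank","stop","plate","disc","tin"): print(n,[(np.round(d["box"]),round(d["confidence"],2)) for d in ctrl.search_frame(p,n)][:2])
o=ctrl.get_obs();print(o["tool_pos"],R.from_quat(o["tool_rot"]).as_matrix().round(3))
```

```text
[396.28871095  28.24536973 475.43609976] [[-0.18  0.94  0.29]
 [ 0.98  0.17  0.05]
 [-0.    0.3  -0.95]]
blank [(array([226., 191., 350., 287.]), 0.87), (array([  0.,   0., 107.,  66.]), 0.83)]
stop [(array([409., 246., 441., 305.]), 0.56)]
plate [(array([187., 266., 208., 288.]), 0.63)]
disc [(array([145., 138., 196., 181.]), 0.72)]
tin []
[470.85287771  41.64463304 299.7408852 ] [[-0.984 -0.177 -0.   ]
 [-0.177  0.984 -0.   ]
 [ 0.    -0.    -1.   ]]
```

View pics/w1.png

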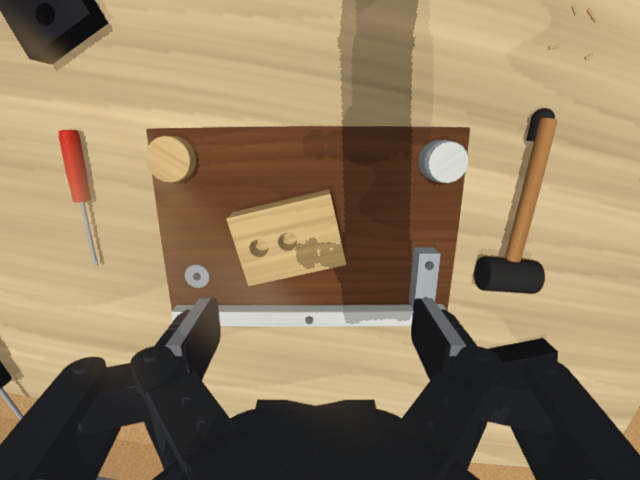

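The wrist view shows the blank's top face with corners at about (229,221), (332,196), (345,266) and (248,286). The stop is at the right (426,275), the plate at the left (197,276), and the fence along the bottom.

Run:
```python
from h import *
p=ctrl.capture("wrist")
b=toplane(p,[(229,221),(332,196),(345,266),(248,286)],52)
print(b.round(),b.mean(0),np.linalg.norm(b-np.roll(b,-1,0),axis=1))
# board near corners, fence inner face top edge ends, plate, stop
j=toplane(p,[(147,129),(469,128)],12); print("near corners",j.round())
pl=toplane(p,[(197,276)],16)[0]; f=toplane(p,[(176,308),(400,306)],34)
print("plate",pl,"fence",f.round())
d=j[1]-j[0]; yw=np.arctan2(d[1],d[0])-np.pi/2; e=f[1]-f[0]; print("yaw",yw,np.arctan2(e[1],e[0])-np.pi/2)
M=lambda a:np.array([[np.cos(a),-np.sin(a)],[np.sin(a),np.cos(a)]])
Rj=M(yw); o=j.mean(0)+Rj@[150,0]; o2=pl-Rj@[65,-170]; print("origin",o,o2)
for n,q in (("blank",b),("fence",f),("disc",toplane(p,[(171,158)],37)),("tin",toplane(p,[(444,160)],57)),("stop",toplane(p,[(429,266)],42))): print(n,((q-o)@Rj).round(), ((q-o).mean(0)@Rj).round(1))
e=b[2]-b[1]+b[3]-b[0]; print("blank yaw rel", np.arctan2(e[1],e[0])-yw)
```

```text
[[521. -65.]
 [465.  62.]
 [556.  98.]
 [610. -30.]] [538.10959152  16.23333906] [138.98493508  98.2926829  138.16406378  95.6482483 ]
near corners [[ 425. -198.]
 [ 347.  229.]]
plate [ 625.75439819 -112.73255475] fence [[ 675. -135.]
 [ 612.  195.]]
yaw 0.17957785951036276 0.19045453353743969
origin [533.57732482  42.23983916] [531.43523111  42.92378056]
blank [[ -31. -104.]
 [ -64.   32.]
 [  32.   51.]
 [  62.  -84.]] [ -0.2 -26.4]
fence [[ 108. -200.]
 [ 104.  136.]] [105.9 -32. ]
disc [[-112. -178.]] [-112.4 -177.6]
tin [[-110.  170.]] [-110.2  169.9]
stop [[ 37. 170.]] [ 36.8 170.2]
blank yaw rel 0.1984770224921925
```

Request:
{"method": "carry_out", "body": {
  "deltas": "0.020 -0.0185 0.03 0 0 0 0.2;0.020 -0.0185 0.03 0 0 0 0.2;0 0 0.04 0 0 0 0.2;0 0 0.04 0 0 0 0.2;0 0 0.04 0 0 0 0.2;0 0 0.04 0 0 0 0.2;0 0 0.03 0 0 0 0.2;0 0 0.02 0 0 0 0.2;0 0 0.012 0 0 0 0.2;0 0 0 0 0 0 0.2"
}}

```text
time_s: 4.97
tool_pos: [437.7, -2.0, 17.4]
tool_rot: [-0.089, 0.996, -0.0, -0.001]
ft_force: [0.3, 0.6, 0.4]
gripper_width: 0.6
gripper_force: 0.0
```

Run:
```python
from h import *
p=ctrl.capture("wrist"); cv2.imwrite("pics/w2.png",p["image"][:,:,::-1])
```

```text
(no output)
```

View pics/w2.png

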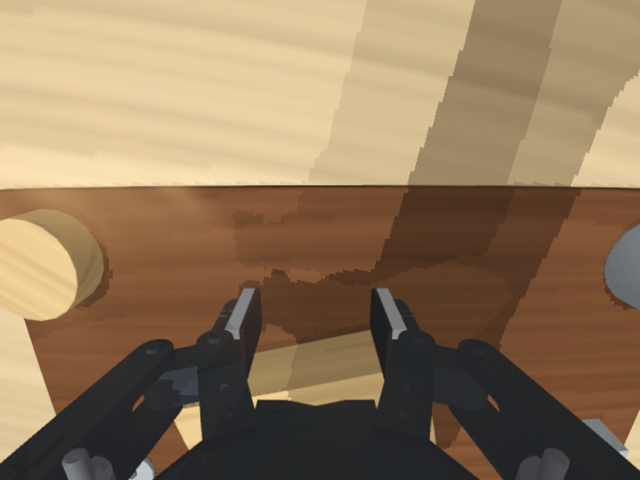

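The fingers are down behind the blank and clear of it, with the disc at the left (50,265) and the tin at the right edge. Next I push towards the fence.

Request:
{"method": "carry_out", "body": {
  "deltas": "-0.01 0 0 0 0 0 0.2;-0.008 0 0 0 0 0 0.2;-0.006 0 0 0 0 0 0.2;-0.006 0 0 0 0 0 0.2;-0.006 0 0 0 0 0 0.2;-0.006 0 0 0 0 0 0.2;-0.006 0 0 0 0 0 0.2;-0.006 0 0 0 0 0 0.2;-0.006 0 0 0 0 0 0.2;-0.006 0 0 0 0 0 0.2;-0.006 0 0 0 0 0 0.2;-0.006 0 0 0 0 0 0.2;-0.006 0 0 0 0 0 0.2;-0.005 0 0 0 0 0 0.2;-0.004 0 0 0 0 0 0.2;0 0 0 0 0 0 0.2"
}}

```text
time_s: 7.02
tool_pos: [529.8, 14.7, 17.7]
tool_rot: [-0.089, 0.996, -0.0, 0.0]
ft_force: [-0.4, 0.1, -0.1]
gripper_width: 0.601
gripper_force: 0.0
```

Request:
{"method": "carry_out", "body": {
  "deltas": "-0.002 0 0 0 0 0 0.2;-0.002 0 0 0 0 0 0.2;-0.002 0 0 0 0 0 0.2;0 0 0 0 0 0 0.2"
}}

```text
time_s: 7.52
tool_pos: [535.7, 15.7, 17.7]
tool_rot: [-0.089, 0.996, -0.0, 0.0]
ft_force: [1.0, 0.4, 0.3]
gripper_width: 0.599
gripper_force: 0.0
```

Request:
{"method": "carry_out", "body": {
  "deltas": "-0.002 0 0 0 0 0 0.2;-0.002 0 0 0 0 0 0.2;-0.001 0 0 0 0 0 0.2;0 0 0 0 0 0 0.2"
}}

```text
time_s: 8.02
tool_pos: [540.5, 16.6, 17.7]
tool_rot: [-0.089, 0.996, -0.0, 0.0]
ft_force: [-0.5, -0.2, 0.4]
gripper_width: 0.602
gripper_force: 0.0
```

Run:
```python
from h import *
p=ctrl.capture("scene"); i=p["image"][200:380,180:480]; cv2.imwrite("pics/s2.png",cv2.resize(i,None,fx=2.6,fy=2.6)[:,:,::-1])
```

```text
(no output)
```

View pics/s2.png

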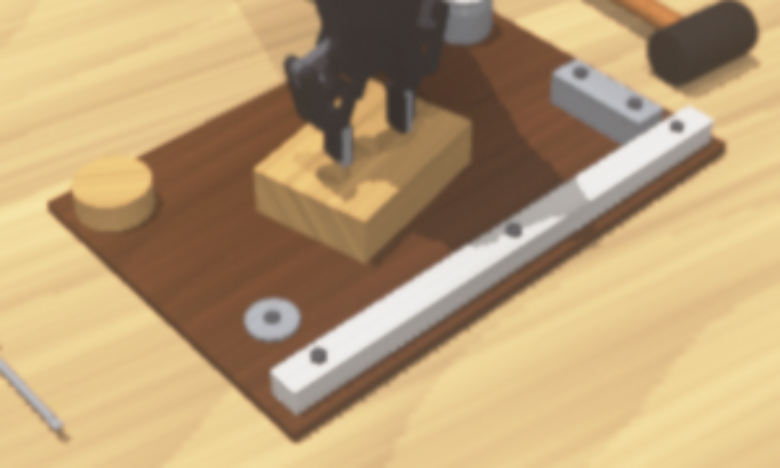

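The fingers passed over the blank and it hasn't moved: same pixels as before and no force. I'll check where the fingertips really are.

Run:
```python
from h import *
o=ctrl.get_obs(); tp=np.array(o["tool_pos"]); r=R.from_quat(o["tool_rot"]); print(tp,o["ft_force"],o["q"])
p=ctrl.capture("scene"); cv2.imwrite("pics/s3f.png",p["image"][:,:,::-1])
for z in (0,-13,-30,-45,-60): print(z,[((proj(p,tp+r.apply([0,y,z]))[0]-[180,200])*2.6).round() for y in (-25,25)])
w=ctrl.capture("wrist"); 
for z in (0,-13,-30,-45): print(z,[proj(w,tp+r.apply([0,y,z]))[0].round() for y in (-25,25)])
i=w["image"].copy()
cv2.imwrite("pics/w3.png",i[:,:,::-1])
```

```text
[540.4091066   16.59129429  17.68428988] [-0.40563608 -0.41391592  0.36917195] [-0.65939875  0.32727896  0.63780683  1.95289983 -0.23975297  0.93645742
  1.84607751]
0 [array([348., 198.]), array([398., 169.])]
-13 [array([348., 185.]), array([398., 156.])]
-30 [array([347., 167.]), array([398., 139.])]
-45 [array([347., 151.]), array([398., 123.])]
-60 [array([347., 135.]), array([398., 107.])]
0 [array([272., 275.]), array([359., 275.])]
-13 [array([269., 284.]), array([362., 284.])]
-30 [array([264., 299.]), array([367., 299.])]
-45 [array([259., 315.]), array([372., 315.])]
```

View pics/w3.png

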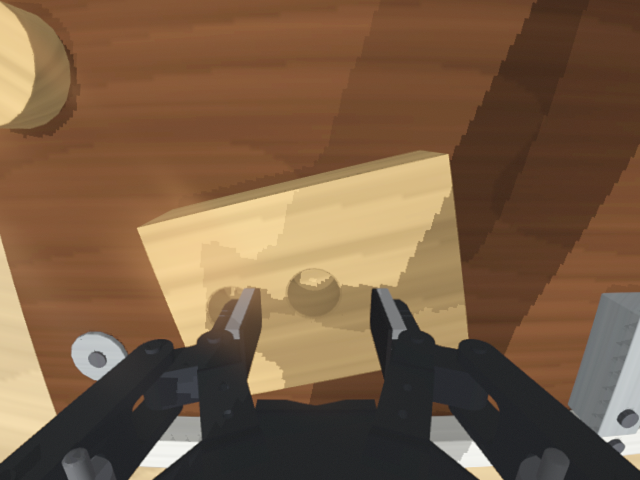

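The fingertips sit roughly 30 mm above the reported TCP, skimming just over the blank's top, so the blank hasn't been touched. I'll back off, then probe down to the board to find the true tip height.

Request:
{"method": "carry_out", "body": {
  "deltas": "0 0 -0.015 0 0 0 0.2;0.025 0 0 0 0 0 0.2;0.028 0 0 0 0 0 0.2;0.028 0 0 0 0 0 0.2;0.023 0 0 0 0 0 0.2;0 0 0.015 0 0 0 0.2;0 0 0 0 0 0 0.2;0 0 0.004 0 0 0 0.2;0 0 0.004 0 0 0 0.2;0 0 0 0 0 0 0.2"
}}

```text
time_s: 9.43
tool_pos: [438.0, -2.1, 9.4]
tool_rot: [-0.089, 0.996, -0.0, -0.0]
ft_force: [0.6, -0.1, 0.5]
gripper_width: 0.602
gripper_force: 0.0
```

Run:
```python
from h import *
o=ctrl.get_obs(); tp=np.array(o["tool_pos"]); r=R.from_quat(o["tool_rot"])
p=ctrl.capture("scene"); i=p["image"][170:320,200:400]; 
for z in (0,-15,-30,-45): print(z,[((proj(p,tp+r.apply([0,y,z]))[0]-[200,170])*4).round() for y in (-25,25)])
cv2.imwrite("pics/s4.png",cv2.resize(i,None,fx=4,fy=4)[:,:,::-1]); print(o["ft_force"],tp)
```

```text
0 [array([326., 339.]), array([400., 300.])]
-15 [array([324., 316.]), array([399., 277.])]
-30 [array([322., 293.]), array([398., 254.])]
-45 [array([321., 269.]), array([397., 231.])]
[ 0.5631561  -0.07793995  0.45800434] [438.0244766   -2.05911146   9.39070251]
```

View pics/s4.png

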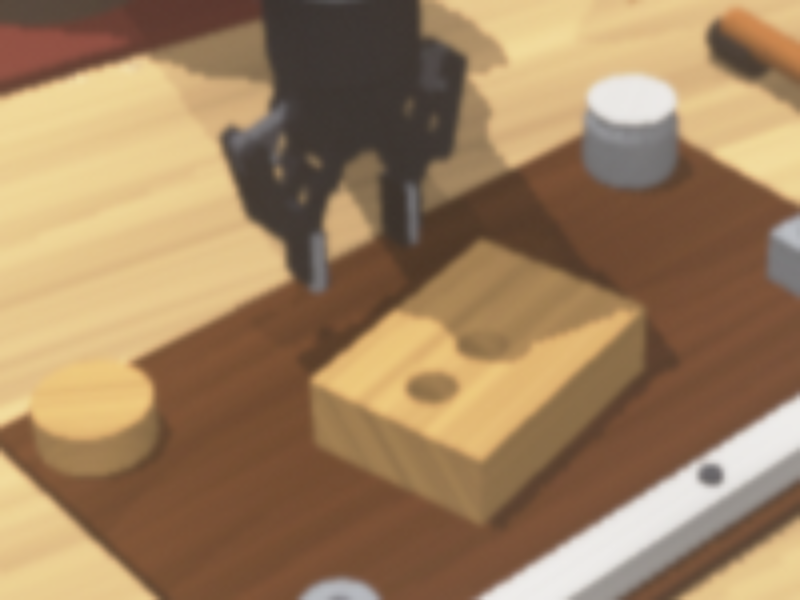

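The tips are about 33 mm above the reported TCP, so they're at z of about 43 now. I'll lower another 22 mm while watching the force.

Request:
{"method": "carry_out", "body": {
  "deltas": "0 0 0.006 0 0 0 0.2;0 0 0.006 0 0 0 0.2;0 0 0 0 0 0 0.2"
}}

```text
time_s: 9.85
tool_pos: [437.6, -2.0, -2.8]
tool_rot: [-0.089, 0.996, -0.0, -0.001]
ft_force: [-0.0, 0.2, 1.1]
gripper_width: 0.598
gripper_force: 0.0
```

Request:
{"method": "carry_out", "body": {
  "deltas": "0 0 0.003 0 0 0 0.2;0 0 0.003 0 0 0 0.2;0 0 0.003 0 0 0 0.2;0 0 0 0 0 0 0.2"
}}

```text
time_s: 10.35
tool_pos: [437.9, -1.9, -11.5]
tool_rot: [-0.089, 0.996, -0.0, -0.0]
ft_force: [-0.5, 1.3, -0.5]
gripper_width: 0.599
gripper_force: 0.0
```

Request:
{"method": "carry_out", "body": {
  "deltas": "-0.01 0 0 0 0 0 0.2;-0.008 0 0 0 0 0 0.2;-0.006 0 0 0 0 0 0.2;-0.006 0 0 0 0 0 0.2;-0.006 0 0 0 0 0 0.2;-0.006 0 0 0 0 0 0.2;-0.006 0 0 0 0 0 0.2;-0.006 0 0 0 0 0 0.2"
}}

```text
time_s: 11.35
tool_pos: [491.5, 7.8, -11.3]
tool_rot: [-0.089, 0.996, -0.0, -0.0]
ft_force: [-1.0, -0.3, -0.8]
gripper_width: 0.597
gripper_force: 0.6
```

Request:
{"method": "carry_out", "body": {
  "deltas": "-0.006 0 0 0 0 0 0.2;-0.006 0 0 0 0 0 0.2;-0.006 0 0 0 0 0 0.2;-0.006 0 0 0 0 0 0.2;-0.006 0 0 0 0 0 0.2"
}}

```text
time_s: 11.98
tool_pos: [521.1, 13.0, -11.3]
tool_rot: [-0.089, 0.996, -0.0, -0.0]
ft_force: [-1.9, -0.2, 0.4]
gripper_width: 0.597
gripper_force: 1.0
```

Request:
{"method": "carry_out", "body": {
  "deltas": "-0.004 0 0 0 0 0 0.2;-0.004 0 0 0 0 0 0.2;-0.004 0 0 0 0 0 0.2;-0.002 0 0 0 0 0 0.2;0 0 0 0 0 0 0.2"
}}

```text
time_s: 12.6
tool_pos: [535.0, 15.6, -11.2]
tool_rot: [-0.089, 0.996, -0.0, 0.0]
ft_force: [-0.2, 0.0, -0.5]
gripper_width: 0.599
gripper_force: 0.0
```

Run:
```python
from h import *
p=ctrl.capture("scene"); i=p["image"][200:380,200:460]; cv2.imwrite("pics/s5.png",cv2.resize(i,None,fx=3,fy=3)[:,:,::-1])
```

```text
(no output)
```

View pics/s5.png

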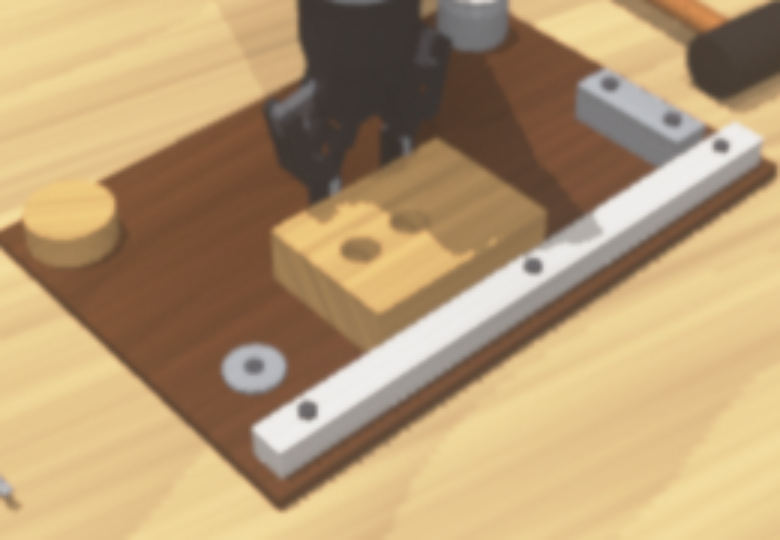

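The blank is now squared with the fence and nearly against it. I'll finish the push in small steps, watching the force.

Request:
{"method": "carry_out", "body": {
  "deltas": "-0.002 0 0 0 0 0 0.2;-0.002 0 0 0 0 0 0.2;-0.001 0 0 0 0 0 0.2"
}}

```text
time_s: 13.02
tool_pos: [539.5, 16.4, -11.3]
tool_rot: [-0.089, 0.996, -0.0, -0.0]
ft_force: [-4.3, -0.6, 1.4]
gripper_width: 0.6
gripper_force: 1.3
```

Request:
{"method": "carry_out", "body": {
  "deltas": "-0.001 0 0 0 0 0 0.2;-0.001 0 0 0 0 0 0.2"
}}

```text
time_s: 13.28
tool_pos: [540.7, 16.7, -11.4]
tool_rot: [-0.089, 0.996, 0.0, -0.001]
ft_force: [-8.3, -1.0, 4.6]
gripper_width: 0.598
gripper_force: 3.7
```

Request:
{"method": "carry_out", "body": {
  "deltas": "-0.001 0 0 0 0 0 0.2;-0.001 0 0 0 0 0 0.2"
}}

```text
time_s: 13.52
tool_pos: [540.6, 16.6, -11.9]
tool_rot: [-0.089, 0.996, 0.0, -0.003]
ft_force: [-15.0, -2.0, 9.4]
gripper_width: 0.602
gripper_force: 7.4
```

Contact is firm: 15 N, and the TCP stopped at jig x of about 3.4, as expected with the blank flush. Now I'll retreat, rise, turn 90° and go beyond the blank's −y end.

Request:
{"method": "carry_out", "body": {
  "deltas": "0.015 0 0 0 0 0 0;0.015 0 0 0 0 0 0;0 0 -0.04 0 0 0 0;0 0 -0.06 0 0 0 0;0 0 0 0 0 10 0;0 0 0 0 0 10 0;0 0 0 0 0 10 0;0 0 0 0 0 10 0;0 0 0 0 0 10 0;0 0 0 0 0 10 0;0 0 0 0 0 10 0;0 0 0 0 0 10 0;0 0 0 0 0 10 0;-0.037 0.029 0 0 0 0 0;-0.036 0.029 0 0 0 0 0;-0.036 0.029 0 0 0 0 0;0 0 0 0 0 0 0"
}}

```text
time_s: 15.65
tool_pos: [619.7, -83.7, 88.6]
tool_rot: [0.643, 0.766, -0.001, 0.001]
ft_force: [-0.2, -0.3, -0.4]
gripper_width: 0.498
gripper_force: 0.0
```

Run:
```python
from h import *
o=ctrl.get_obs(); print(o["tool_pos"],R.from_quat(o["tool_rot"]).as_matrix().round(3),o["q"][6])
a=.18;Rj=np.array([[np.cos(a),-np.sin(a)],[np.sin(a),np.cos(a)]]);O=np.array([532.5,42])
print("tool jig",(np.array(o["tool_pos"][:2])-O)@Rj)
for n in("top","scene"):
    p=ctrl.capture(n)
    for d in ctrl.search_frame(p,"blank"): 
        c=np.array(d["box"]); m=[(c[0]+c[2])/2,(c[1]+c[3])/2]
        print(n,c.round(),d["confidence"],((toplane(p,[m],45)-O)@Rj).round())
    if n=="scene": cv2.imwrite("pics/s6.png",cv2.resize(p["image"][180:380,200:460],None,fx=3,fy=3)[:,:,::-1])
    for y in (-20,-26,-32):
        C=[(*(O+Rj@[65+sx,y+sy]),52) for sx,sy in((-50,-70),(50,-70),(50,70),(-50,70))]
        print(y,((proj(p,C)-([200,180] if n=="scene" else [0,0]))*(3 if n=="scene" else 1)).round().tolist())
```

```text
[619.71297378 -83.66364288  88.57069991] [[-0.174  0.985  0.001]
 [ 0.985  0.174 -0.003]
 [-0.003  0.    -1.   ]] 0.5492574878975666
tool jig [  63.30642581 -139.24708395]
top [305. 172. 344. 224.] 0.94 [[ 63. -24.]]
top [136. 122. 202. 178.] 0.74 [[243. 337.]]
top [446. 301. 514. 370.] 0.59 [[-320. -338.]]
-20 [[355.0, 213.0], [348.0, 172.0], [291.0, 181.0], [297.0, 222.0]]
-26 [[358.0, 212.0], [351.0, 172.0], [293.0, 181.0], [300.0, 221.0]]
-32 [[360.0, 212.0], [353.0, 172.0], [296.0, 180.0], [302.0, 221.0]]
scene [ 53. 229. 148. 290.] 0.83 [[-289. -350.]]
scene [294. 248. 383. 322.] 0.77 [[ 77. -53.]]
scene [500. 221. 580. 284.] 0.62 [[268. 302.]]
-20 [[306.0, 283.0], [415.0, 365.0], [579.0, 263.0], [468.0, 191.0]]
-26 [[298.0, 287.0], [407.0, 370.0], [573.0, 267.0], [461.0, 195.0]]
-32 [[291.0, 291.0], [400.0, 375.0], [566.0, 271.0], [455.0, 199.0]]
```

View pics/s6.png

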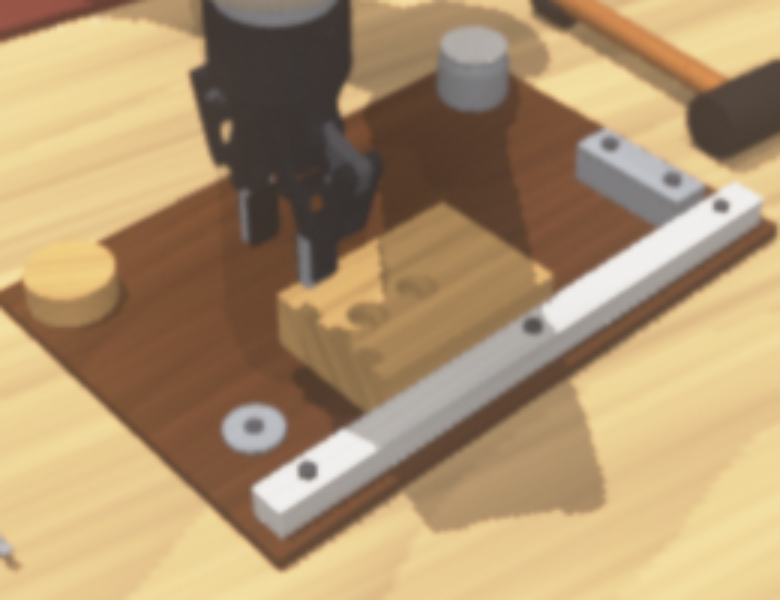

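The blank lies along the fence with its near end at jig y of about −110, and the gripper is at y −139 above the gap before the plate. I'll lower there.

Request:
{"method": "carry_out", "body": {
  "deltas": "0 0 0.035 0 0 0 0;0 0 0.03 0 0 0 0;0 0 0.015 0 0 0 0;0 0 0.01 0 0 0 0;0 0 0.009 0 0 0 0;0 0 0 0 0 0 0"
}}

```text
time_s: 16.6
tool_pos: [618.8, -79.9, -10.4]
tool_rot: [0.641, 0.767, -0.0, -0.0]
ft_force: [-0.1, 0.2, 0.7]
gripper_width: 0.501
gripper_force: 0.0
```

Request:
{"method": "carry_out", "body": {
  "deltas": "0.006 0 0 0 0 0 0;0.006 0 0 0 0 0 0;0.006 0 0 0 0 0 0;0.006 0 0 0 0 0 0;0.006 0 0 0 0 0 0;0.006 0 0 0 0 0 0"
}}

```text
time_s: 17.35
tool_pos: [612.5, -44.3, -10.2]
tool_rot: [0.641, 0.767, -0.0, 0.0]
ft_force: [0.4, -2.7, 2.0]
gripper_width: 0.501
gripper_force: 1.4
```

Request:
{"method": "carry_out", "body": {
  "deltas": "0.006 0 0 0 0 0 0;0.006 0 0 0 0 0 0;0.006 0 0 0 0 0 0;0.006 0 0 0 0 0 0;0.006 0 0 0 0 0 0;0.006 0 0 0 0 0 0;0.006 0 0 0 0 0 0;0.006 0 0 0 0 0 0"
}}

```text
time_s: 18.35
tool_pos: [603.8, 3.1, -10.3]
tool_rot: [0.641, 0.767, -0.0, 0.0]
ft_force: [0.1, -2.8, 2.3]
gripper_width: 0.498
gripper_force: 1.3
```

Request:
{"method": "carry_out", "body": {
  "deltas": "0.006 0 0 0 0 0 0;0.006 0 0 0 0 0 0;0.006 0 0 0 0 0 0;0.006 0 0 0 0 0 0;0.006 0 0 0 0 0 0;0.005 0 0 0 0 0 0;0.004 0 0 0 0 0 0;0.003 0 0 0 0 0 0;0.002 0 0 0 0 0 0"
}}

```text
time_s: 19.48
tool_pos: [596.0, 46.2, -10.4]
tool_rot: [0.641, 0.767, -0.0, -0.0]
ft_force: [0.5, -2.5, 0.8]
gripper_width: 0.501
gripper_force: 1.1
```

Request:
{"method": "carry_out", "body": {
  "deltas": "0.002 0 0 0 0 0 0;0.002 0 0 0 0 0 0;0.001 0 0 0 0 0 0;0.001 0 0 0 0 0 0"
}}

```text
time_s: 19.98
tool_pos: [594.9, 52.0, -10.3]
tool_rot: [0.641, 0.767, -0.0, -0.0]
ft_force: [0.6, -1.7, 0.6]
gripper_width: 0.5
gripper_force: 1.0
```

Request:
{"method": "carry_out", "body": {
  "deltas": "0.001 0 0 0 0 0 0;0.001 0 0 0 0 0 0;0.001 0 0 0 0 0 0;0.001 0 0 0 0 0 0"
}}

```text
time_s: 20.48
tool_pos: [594.2, 55.9, -10.3]
tool_rot: [0.641, 0.767, -0.0, -0.0]
ft_force: [-0.0, -1.7, -0.4]
gripper_width: 0.498
gripper_force: 0.9
```

Request:
{"method": "carry_out", "body": {
  "deltas": "0.001 0 0 0 0 0 0;0.001 0 0 0 0 0 0"
}}

```text
time_s: 20.72
tool_pos: [594.0, 57.6, -10.3]
tool_rot: [0.641, 0.767, -0.0, 0.0]
ft_force: [0.7, -4.1, -0.0]
gripper_width: 0.501
gripper_force: 2.2
```

Request:
{"method": "carry_out", "body": {
  "deltas": "0.001 0 0 0 0 0 0;0.001 0 0 0 0 0 0"
}}

```text
time_s: 20.98
tool_pos: [594.1, 57.6, -10.1]
tool_rot: [0.642, 0.767, -0.001, 0.001]
ft_force: [2.3, -10.7, -1.1]
gripper_width: 0.498
gripper_force: 5.1
```

The end is seated on the stop: force rose to 10.7 N and the position is as predicted. Next I'll back off, rise, turn back and give the long side a light re-press against the fence.

Request:
{"method": "carry_out", "body": {
  "deltas": "-0.012 0 0 0 0 0 0;-0.015 0 0 0 0 0 0;0 0 -0.04 0 0 0 0.2;0 0 -0.06 0 0 0 0.2;0 0 0 0 0 -10 0.2;0 0 0 0 0 -10 0.2;0 0 0 0 0 -10 0.2;0 0 0 0 0 -10 0.2;0 0 0 0 0 -10 0.2;0 0 0 0 0 -10 0.2;0 0 0 0 0 -10 0.2;0 0 0 0 0 -10 0.2;0 0 0 0 0 -10 0.2;0.030 0.036 0 0 0 0 0.2;0.030 0.036 0 0 0 0 0.2;0.028 0.036 0 0 0 0 0.2;0 0 0 0 0 0 0.2"
}}

```text
time_s: 23.1
tool_pos: [490.4, 126.1, 89.7]
tool_rot: [-0.091, 0.996, 0.001, -0.001]
ft_force: [-0.0, -0.3, -0.4]
gripper_width: 0.603
gripper_force: 0.0
```

Run:
```python
from h import *
o=ctrl.get_obs(); print(o["tool_pos"],R.from_quat(o["tool_rot"]).as_matrix().round(3))
a=.18;Rj=np.array([[np.cos(a),-np.sin(a)],[np.sin(a),np.cos(a)]]);O=np.array([532.5,42])
print("tool jig",(np.array(o["tool_pos"][:2])-O)@Rj)
p=ctrl.capture("scene")
for d in ctrl.search_frame(p,"blank"): print(np.round(d["box"]))
C=np.array([(*(O+Rj@[65+sx,85+sy]),z) for z in (12,52) for sx,sy in((-50,-70),(50,-70),(50,70),(-50,70))])
u=proj(p,C);print("expect",u.min(0),u.max(0))
cv2.imwrite("pics/s7.png",cv2.resize(p["image"][180:380,230:490],None,fx=3,fy=3)[:,:,::-1])
```

```text
[490.42222968 126.10198299  89.74353606] [[-0.983 -0.182 -0.001]
 [-0.182  0.983  0.002]
 [ 0.001  0.002 -1.   ]]
tool jig [-26.34120679  90.27637079]
[499. 218. 582. 285.]
[ 57. 231. 149. 288.]
[141. 298. 202. 363.]
[343. 223. 428. 289.]
expect [342.87093608 223.43673567] [429.45080515 291.77388809]
```

Detection matches the seated pose. I'll lower and press lightly.

Request:
{"method": "carry_out", "body": {
  "deltas": "0 0 0.035 0 0 0 0.2;0 -0.005 0.03 0 0 0 0.2;0 0 0.015 0 0 0 0.2;0 0 0.01 0 0 0 0.2;0 0 0.009 0 0 0 0.2;0 0 0 0 0 0 0.2"
}}

```text
time_s: 23.95
tool_pos: [493.5, 118.9, -9.4]
tool_rot: [-0.089, 0.996, -0.0, -0.0]
ft_force: [0.3, -0.5, 0.4]
gripper_width: 0.599
gripper_force: 0.0
```

Request:
{"method": "carry_out", "body": {
  "deltas": "-0.008 0 0 0 0 0 0.2;-0.008 0 0 0 0 0 0.2;-0.006 0 0 0 0 0 0.2;-0.003 0 0 0 0 0 0.2;-0.001 0 0 0 0 0 0.2;-0.001 0 0 0 0 0 0.2"
}}

```text
time_s: 24.7
tool_pos: [519.9, 123.7, -9.4]
tool_rot: [-0.089, 0.996, -0.0, -0.0]
ft_force: [0.3, -0.3, 0.2]
gripper_width: 0.597
gripper_force: 0.0
```

Request:
{"method": "carry_out", "body": {
  "deltas": "-0.001 0 0 0 0 0 0.2;-0.001 0 0 0 0 0 0.2"
}}

```text
time_s: 24.95
tool_pos: [521.2, 124.0, -9.4]
tool_rot: [-0.089, 0.996, -0.0, -0.001]
ft_force: [-5.8, -1.5, 4.3]
gripper_width: 0.601
gripper_force: 3.0
```

Request:
{"method": "carry_out", "body": {
  "deltas": "-0.001 0 0 0 0 0 0.2;-0.001 0 0 0 0 0 0.2"
}}

```text
time_s: 25.2
tool_pos: [521.0, 124.0, -9.9]
tool_rot: [-0.089, 0.996, -0.0, -0.003]
ft_force: [-14.2, -2.5, 8.8]
gripper_width: 0.596
gripper_force: 6.9
```

Stopped at jig x 3.4 again, so the long side was already flush. I'll retreat clear and check.

Request:
{"method": "carry_out", "body": {
  "deltas": "0.01 0 0 0 0 0 0.2;0.02 0 0 0 0 0 0.2;0.01 0 0 0 0 0 0.2;0 0 -0.04 0 0 0 0.2;0 0 -0.06 0 0 0 0.2;0.02 0 -0.06 0 0 0 0.2;0.02 0 -0.06 0 0 0 0.2;0 0 -0.04 0 0 0 0.2;0 0 0 0 0 0 0.2"
}}

```text
time_s: 26.32
tool_pos: [447.4, 111.0, 252.6]
tool_rot: [-0.089, 0.996, 0.002, 0.003]
ft_force: [-0.3, -0.5, -0.7]
gripper_width: 0.598
gripper_force: 0.0
```

Run:
```python
from h import *
w=ctrl.capture("wrist");s=ctrl.capture("scene")
a=cv2.resize(s["image"][190:350,200:480],None,fx=2,fy=2);b=w["image"][80:360]
a=cv2.copyMakeBorder(a,0,0,0,80,cv2.BORDER_CONSTANT)
cv2.imwrite("pics/end.png",np.vstack([a,b])[:600,:,::-1])
for n in ("disc","tin","mallet","screwdriver"): print(n,[np.round(d["box"]) for d in ctrl.search_frame(s,n)][:1])
```

```text
disc [array([204., 258., 240., 291.])]
tin [array([342., 193., 369., 217.])]
mallet [array([376., 171., 472., 232.])]
screwdriver [array([141., 298., 204., 364.])]
```

View pics/end.png

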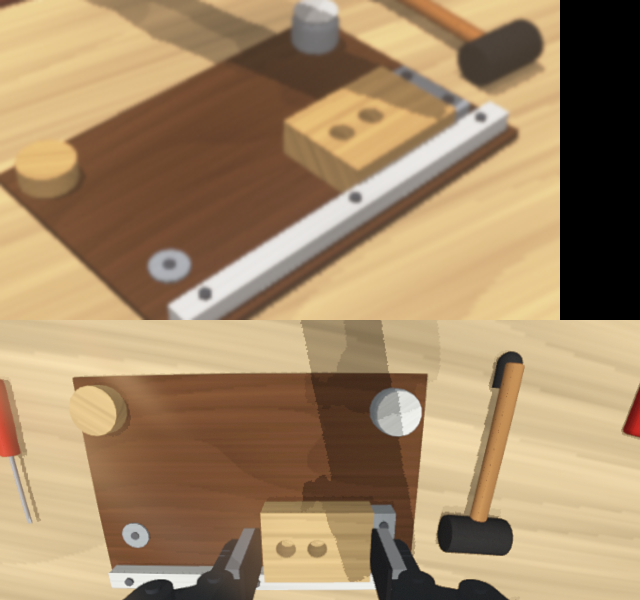

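The blank (265–372, 502–582) sits flush on the fence and the stop. The disc, tin, mallet and screwdriver haven't moved, and the robot is clear.

```bash
python3 -c "
from workcell import ctrl
print(ctrl.hand_in())"
```

```text
the job is handed in; nothing more can be done
None
```

The blank is seated flush against the fence and the raised stop, the disc, tin, mallet and screwdriver are where they were, the arm is clear, and the job was handed in at about 26 s; the hand-in call returned no verdict.

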